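# Load the batch pan of the patina bath

## Task

Switch the isolator lever off, then pour the brass knobs out of all the scoops on the green mat into the spring-hung copper pan, so that the full batch drops the pan onto its stop, and stand each emptied scoop back upright on the mat (some scoops may hold one knob, or none). When all of that is done switch the isolator on again. The patina marks easily: do not touch the knobs with the fingers, and leave the two green sleeves where they are.

Things in the scene. Friction and masses are not known exactly. Their poses are not given: they have to be found in the camera images.
- mat: Fixed green rubber mat, 280 (x) by 380 (y) by 4 mm thick, on which the scoops stand. Origin at the centre of its underside, on the bench top (z = 0).
- pan (a joint): Height of the spring-hung copper pan: 0 = fully up (empty), 0.025 (m) = down on its hard stop. It begins to sink when two knobs lie in it and reaches the stop with three.
- pan_in (a point): Centre of the pan's inner floor (54 mm above the bench when up). The round pan is open above, inside radius 81 mm at the floor and 95 mm at the rim, which is 56 mm above this point. The pan hangs on two springs from steel posts 172 mm tall (18 mm thick) that stand 140 mm either side of the pan's centre along this frame's y axis; z up.
- isolator (a joint): Over-centre toggle lever of the isolator: 0 = OFF detent (leaning 43 deg to the box's -x side, red plate), 1.5 rad = ON detent (leaning 43 deg to the +x side, green plate). Past upright (0.75) it falls to its detent by its own weight; less than 2 N at the handle moves it.
- isolator_pivot (a point): Hinge axis of the isolator lever, 56 mm above the bench, on a fixed grey box 120 (x) by 75 (y) by 50 mm high. Axes are those of the box: the lever swings in its x-z plane.
- isolator_tip (a point): Centre of the yellow T handle at the lever's end, 85 mm from the pivot: a bar 20 mm thick and 72 mm long parallel to the hinge axis (box y), on a rod 12 mm thick.
- scoop1: Copper scoop, 110 x 76 x 116 mm high, 220 g. Origin: centre of underside. Open spout on its -x side, lip at x -55, z 29 mm; floor slopes 12 deg down to the closed back (x +55). Sides 46, back 50 mm high. Handle: dark bar along y over x = 0, 12 mm thick (x), 70 mm free length, z 94 to 116 mm, on side straps. Tip 45 deg or more spout-down to empty; 12 deg may let knobs roll.
- scoop2: Copper scoop, 110 x 76 x 116 mm high, 220 g. Origin: centre of underside. Open spout on its -x side, lip at x -55, z 29 mm; floor slopes 12 deg down to the closed back (x +55). Sides 46, back 50 mm high. Handle: dark bar along y over x = 0, 12 mm thick (x), 70 mm free length, z 94 to 116 mm, on side straps. Tip 45 deg or more spout-down to empty; 12 deg may let knobs roll.
- scoop3: Copper scoop, 110 x 76 x 116 mm high, 220 g. Origin: centre of underside. Open spout on its -x side, lip at x -55, z 29 mm; floor slopes 12 deg down to the closed back (x +55). Sides 46, back 50 mm high. Handle: dark bar along y over x = 0, 12 mm thick (x), 70 mm free length, z 94 to 116 mm, on side straps. Tip 45 deg or more spout-down to empty; 12 deg may let knobs roll.
- knob1a: Brass ball knob with a short foot (may be absent): ball 32 mm across, foot 26 mm across, 39 mm tall, about 140 g. Origin at the centre of the foot's underside, z from foot to ball. If present it starts standing at the back of scoop1.
- knob1b: Brass ball knob with a short foot (may be absent): ball 32 mm across, foot 26 mm across, 39 mm tall, about 140 g. Origin at the centre of the foot's underside, z from foot to ball. If present it starts standing at the back of scoop1.
- knob2a: Brass ball knob with a short foot (may be absent): ball 32 mm across, foot 26 mm across, 39 mm tall, about 140 g. Origin at the centre of the foot's underside, z from foot to ball. If present it starts standing at the back of scoop2.
- knob2b: Brass ball knob with a short foot (may be absent): ball 32 mm across, foot 26 mm across, 39 mm tall, about 140 g. Origin at the centre of the foot's underside, z from foot to ball. If present it starts standing at the back of scoop2.
- knob3a: Brass ball knob with a short foot (may be absent): ball 32 mm across, foot 26 mm across, 39 mm tall, about 140 g. Origin at the centre of the foot's underside, z from foot to ball. If present it starts standing at the back of scoop3.
- knob3b: Brass ball knob with a short foot (may be absent): ball 32 mm across, foot 26 mm across, 39 mm tall, about 140 g. Origin at the centre of the foot's underside, z from foot to ball. If present it starts standing at the back of scoop3.
- sleeve1: Loose green-patinated sleeve (open tube) standing on the bench, 72 mm across, 55 mm high; a bystander. Origin at the centre of its underside.
- sleeve2: Loose green-patinated sleeve (open tube) standing on the bench, 88 mm across, 66 mm high; a bystander. Origin at the centre of its underside.

How it is judged (in metres and radians):
On the way, in this order (a step that is already met when the one before it is completed fails the run):
1. the isolator is off (value of joint isolator below 0.12 rad), for 0.2 s.
2. with the isolator still off, all knobs lie in the pan, the pan is down on its stop, and every scoop stands on the mat (value of joint isolator below 0.12 rad and horizontal distance between each of knob1a, knob1b, knob2a, knob2b, knob3a, knob3b and pan_in below 0.092 m and z of knob1a in the frame of pan_in between -0.02 and 0.085 m and z of knob1b in the frame of pan_in between -0.02 and 0.085 m and z of knob2a in the frame of pan_in between -0.02 and 0.085 m and z of knob2b in the frame of pan_in between -0.02 and 0.085 m and z of knob3a in the frame of pan_in between -0.02 and 0.085 m and z of knob3b in the frame of pan_in between -0.02 and 0.085 m and value of joint pan above 0.0225 m and x of scoop1 in the frame of mat between -0.14 and 0.14 m and y of scoop1 in the frame of mat between -0.19 and 0.19 m and z of each of scoop1, scoop2, scoop3 in the frame of mat below 0.012 m and angle between each of scoop1, scoop2, scoop3's own z axis and vertical below 0.12 rad and linear speed of each of scoop1, scoop2, scoop3 below 0.03 m/s and x of scoop2 in the frame of mat between -0.14 and 0.14 m and y of scoop2 in the frame of mat between -0.19 and 0.19 m and x of scoop3 in the frame of mat between -0.14 and 0.14 m and y of scoop3 in the frame of mat between -0.19 and 0.19 m), for 0.2 s.
3. the isolator is on again (value of joint isolator above 1.38 rad), for 0.2 s.
At the end, for the whole second after the job is handed in: The isolator is at ON (above 1.38 rad), every knob lies in the pan, the pan is on its stop (above 22.5 mm), and every scoop stands upright (within 7 deg) and at rest with its centre over the mat (value of joint isolator above 1.38 rad and horizontal distance between each of knob1a, knob1b, knob2a, knob2b, knob3a, knob3b and pan_in below 0.092 m and z of knob1a in the frame of pan_in between -0.02 and 0.085 m and z of knob1b in the frame of pan_in between -0.02 and 0.085 m and z of knob2a in the frame of pan_in between -0.02 and 0.085 m and z of knob2b in the frame of pan_in between -0.02 and 0.085 m and z of knob3a in the frame of pan_in between -0.02 and 0.085 m and z of knob3b in the frame of pan_in between -0.02 and 0.085 m and value of joint pan above 0.0225 m and x of scoop1 in the frame of mat between -0.14 and 0.14 m and y of scoop1 in the frame of mat between -0.19 and 0.19 m and z of each of scoop1, scoop2, scoop3 in the frame of mat below 0.012 m and angle between each of scoop1, scoop2, scoop3's own z axis and vertical below 0.12 rad and linear speed of each of scoop1, scoop2, scoop3 below 0.03 m/s and x of scoop2 in the frame of mat between -0.14 and 0.14 m and y of scoop2 in the frame of mat between -0.19 and 0.19 m and x of scoop3 in the frame of mat between -0.14 and 0.14 m and y of scoop3 in the frame of mat between -0.19 and 0.19 m); the robot touches nothing.
It fails at once if a finger presses on a knob (more than 1.5 N) (contact force between the fingers and knob1a above 1.5 N or contact force between the fingers and knob1b above 1.5 N or contact force between the fingers and knob2a above 1.5 N or contact force between the fingers and knob2b above 1.5 N or contact force between the fingers and knob3a above 1.5 N or contact force between the fingers and knob3b above 1.5 N).
It fails at once if a sleeve is displaced by more than 30 mm (distance of any of sleeve1, sleeve2 from where it was at the start of the episode above 0.03 m).
It fails at once if the isolator is on while the batch is only partly in the pan (value of joint isolator above 0.9 rad and ((horizontal distance between knob1a and pan_in below 0.092 m and z of knob1a in the frame of pan_in between -0.02 and 0.085 m) or (horizontal distance between knob1b and pan_in below 0.092 m and z of knob1b in the frame of pan_in between -0.02 and 0.085 m) or (horizontal distance between knob2a and pan_in below 0.092 m and z of knob2a in the frame of pan_in between -0.02 and 0.085 m) or (horizontal distance between knob2b and pan_in below 0.092 m and z of knob2b in the frame of pan_in between -0.02 and 0.085 m) or (horizontal distance between knob3a and pan_in below 0.092 m and z of knob3a in the frame of pan_in between -0.02 and 0.085 m) or (horizontal distance between knob3b and pan_in below 0.092 m and z of knob3b in the frame of pan_in between -0.02 and 0.085 m)) and not ((horizontal distance between knob1a and pan_in below 0.092 m and z of knob1a in the frame of pan_in between -0.02 and 0.085 m) and (horizontal distance between knob1b and pan_in below 0.092 m and z of knob1b in the frame of pan_in between -0.02 and 0.085 m) and (horizontal distance between knob2a and pan_in below 0.092 m and z of knob2a in the frame of pan_in between -0.02 and 0.085 m) and (horizontal distance between knob2b and pan_in below 0.092 m and z of knob2b in the frame of pan_in between -0.02 and 0.085 m) and (horizontal distance between knob3a and pan_in below 0.092 m and z of knob3a in the frame of pan_in between -0.02 and 0.085 m) and (horizontal distance between knob3b and pan_in below 0.092 m and z of knob3b in the frame of pan_in between -0.02 and 0.085 m))).
Of knob1a, knob1b, knob2a, knob2b, knob3a, knob3b only 3 to 6 are there at a start; the rules pass over those that are not, and their reading is None.
At some moment in a run one of scoop1, scoop2, scoop3 may be knocked a few centimetres aside while the robot is not near it.
It also fails if it takes over 210 s, if anything falls off the work surface, if the arm or the gripper's body presses on something with over 40 N, if the wrist force passes 120 N, or if a joint passes its speed limit or range.

## Robot

A 6-joint arm with a two-finger parallel gripper is mounted at the origin on the work surface. World frame = base frame: x ahead of the robot, y to its left, z up, the work surface at z = 0. Lengths are in mm, angles in rad, forces in N, time in s.
With the tool pointing down it reaches from about 350 to 975 mm from the base axis. Payload 17.4 kg.
Tool frame: the origin (TCP) lies where the fingers leave the gripper's body, on its centre line; the fingertips stand 73 mm ahead of it and the grasp point (between the pads) lies 54 mm ahead of it; z points along the fingers, y is the line along which they close (so a half turn about z gives the same grasp; the last joint's range is limited). The gripper opens to 85 mm and grips with 20 to 120 N. Pads are 22 mm wide; open, the fingers measure 114 mm over their backs; the gripper's body (76 mm by 85 mm) begins 54 mm behind the grasp point. The pads swing forward as they close: fully open they stand 13 mm farther back than shut.
Start: joints at [1.184, 0.116, 1.442, -0, 1.584, -0.038], TCP at [230.703, 634.357, 303.903] pointing down, gripper open.
Joint ranges: [-2.83, 2.83], [-0.83, 2.19], [0.07, 2.5], [-1.14, 4.28], [0.01, 3], [-2.97, 2.97]. Speed limits (rad/s): [1.89, 1.89, 2.22, 3.14, 3.14, 3.14].

## Interface

Orientations are given as a rotation vector (axis times angle).
In Python, from station import telemetry, imaging, workorder gives the robot as it stands. The module is installed in compiled form; this text tells all that it offers.
- The arm moves only by the shell command python3 -m creep 'ROWS'. ROWS is JSON, a list that holds one entry, the list of rows, each a list of 5 numbers: the closure, from 0 (fully open) to 1 (shut), then the shift along the tool's x, y, z each as a share of 400 mm, from -1 to 1, then the turn about the tool's z as a share of 120 degrees, from -1 to 1. In form: [[[fingers, dx, dy, dz, yaw], ...]]. A call has 1 to 12 rows; each row shifts and turns the commanded pose from where the row before left it, along the tool's axes as they then stand; what a row does not reach is not made up. A row lasts 1/8 s, in which the tool goes at most 62.5 mm and 10.7 degrees, less where a joint would pass 70% of its speed; a pose out of reach is approached as far as the arm can. A call with a number of a shift or a turn outside -1 to 1 is refused whole. A call with a gripper value outside its range is refused whole. The fingers move at their own pace and stop on an object; the grip force is fixed at half the most. Time passes only in rows, so rows that do not move let the fingers close. It gives the time, the measured TCP pose, the force, the opening and the grip force at its end, in the units of the state.
- telemetry.state(): the state, without advancing time (a new reading comes with each control period).
- imaging.read_camera(name): name is "scene" or "top" or "wrist"; returns a dict with "frame" (400x640x3 uint8, blue, green, red), "fovy" (degrees; the focal length in pixels is half the picture's height over the tangent of half this angle, whatever the lens; pixels are square), "cx", "cy" (the principal point, pixels), "dist_coeffs" ([k1, k2, p1, p2, k3] as OpenCV has them; the pictures are not rectified), "R" (3x3) and "t" (3): a world point X has camera coordinates R X + t. Camera axes: x right, y down, z forward; pixel columns grow to the right and rows downward; lengths in mm; the calibration is good to about 2 mm. A picture is of the moment at which its call begins. There is no depth.
- workorder.close_job(): hands the job in; it is judged then, once.
The state is a dict: "t": time; "joint_positions": joint angles; "joint_velocities": joint speeds; "effort": joint torques, N m; "tool_pos": TCP position; "tool_rot": TCP orientation; "contact_force": force on the tool from outside, world axes, zero at the start; "ft_torque": the same for the moment, N m; "finger_gap": opening from 0.0 (shut) to 1.0 (fully open); "grasp_force": force on a finger pad.
Only numpy, scipy, OpenCV 4.12 (cv2) and the standard library are available. Lean on these libraries where they do the work, as an engineer would, in place of code of your own. Each camera call takes 0.05 s, during which the arm holds its last target. There are 200 camera calls.

## Working session

There is one attempt and no reset: what is moved stays moved. The work goes in short steps, Python scripts to look and compute and a shell command to move; the robot and the scene stay as the last step left them, time stands still between calls to the robot, and variables do not carry over. Pictures are saved under pics/ and viewed, at most 14 in all, crops included, and the job is handed in when it is done.

```bash
mkdir -p pics
cat > h.py <<'E'
import numpy as np, cv2
from station import telemetry, imaging, workorder
def cam(n,save=None):
    c=imaging.read_camera(n); f=200/np.tan(np.radians(c['fovy'])/2)
    c['K']=np.array([[f,0,c['cx']],[0,f,c['cy']],[0,0,1.]]); c['R']=np.array(c['R']); c['t']=np.array(c['t']).ravel(); c['d']=np.array(c['dist_coeffs'],float)
    if save: cv2.imwrite('pics/'+save+'.png',c['frame'])
    return c
def ray(c,uv):
    p=cv2.undistortPoints(np.array(uv,float).reshape(-1,1,2),c['K'],c['d']).reshape(-1,2)
    d=np.c_[p,np.ones(len(p))]@c['R']; return -c['R'].T@c['t'], d
def onz(c,uv,z):
    o,d=ray(c,uv); return o+d*((z-o[2])/d[:,2])[:,None]
def proj(c,X):
    return cv2.projectPoints(np.array(X,float).reshape(-1,1,3),cv2.Rodrigues(c['R'])[0],c['t'],c['K'],c['d'])[0].reshape(-1,2)
E
python3 - <<'E'
from h import *
for n in('scene','top','wrist'):
    c=cam(n,n+'0'); print(n,c['fovy'],(-c['R'].T@c['t']).round(),c['R'][2].round(2),c['d'])
print(telemetry.state())
E
```

```text
scene 55.03002074888679 [1180. -262.  666.] [-0.7   0.29 -0.66] [0.01583034 0.         0.         0.         0.        ]
top 54.56758309085557 [479. -23. 966.] [ 0.1   0.02 -1.  ] [-0.00723599  0.          0.          0.          0.        ]
wrist 61.024351839605174 [162. 659. 372.] [ 0.27 -0.1  -0.96] [-0.04576809  0.          0.          0.          0.        ]
{'t': 0.15, 'joint_positions': array([ 1.18422320e+00,  1.16378794e-01,  1.44209675e+00,  2.01923906e-05,
        1.58398662e+00, -3.78375304e-02]), 'joint_velocities': array([-0.00203669, -0.00212481, -0.00254932, -0.00140596,  0.00112989,
        0.00060229]), 'effort': array([ 8.34477778e-04, -7.32508349e+01, -6.32846618e+01, -1.20248537e-04,
        5.02692725e-03,  4.07237380e-06]), 'tool_pos': array([230.65492296, 634.29154194, 303.33906829]), 'tool_rot': array([-5.44985311e-01, -3.09375484e+00,  1.32841224e-03]), 'contact_force': array([ 0.6539548 , -0.21679702, -0.97486111]), 'ft_torque': array([-0.02060891,  0.07886699, -0.00104515]), 'grasp_force': 0.0, 'finger_gap': 1.0014485844742445}
```

View pics/top0.png

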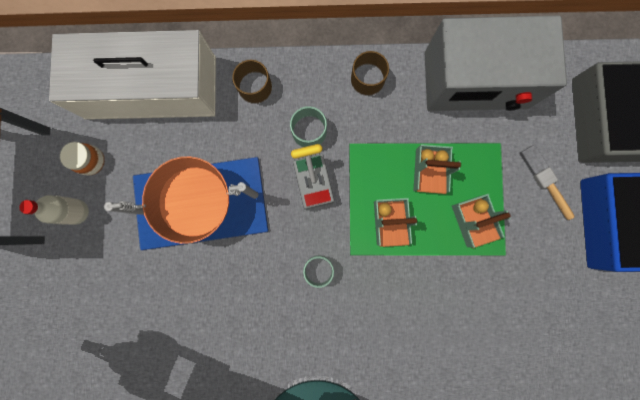

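View pics/scene0.png

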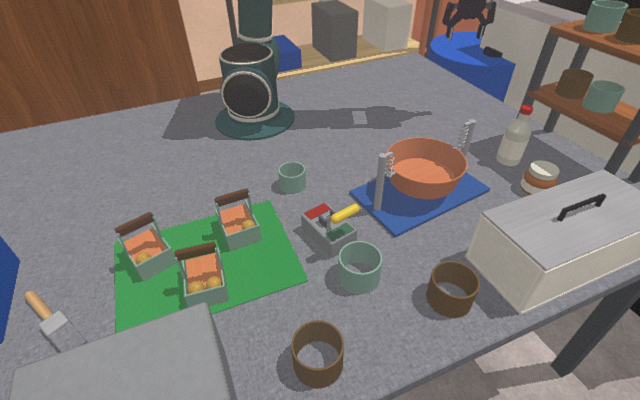

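```bash
cat > m.py <<'E'
from h import *
def blobs(c,lo,hi,amin,roi=None):
    hsv=cv2.cvtColor(c['frame'],cv2.COLOR_BGR2HSV); m=cv2.inRange(hsv,np.array(lo),np.array(hi))
    if roi is not None:
        z=np.zeros_like(m); x0,y0,x1,y1=roi; z[y0:y1,x0:x1]=m[y0:y1,x0:x1]; m=z
    k=[x for x in cv2.findContours(m,cv2.RETR_EXTERNAL,cv2.CHAIN_APPROX_NONE)[0] if cv2.contourArea(x)>amin]
    return sorted(k,key=cv2.contourArea,reverse=True)
E
python3 - <<'E'
from m import *
c=cam('top')
for k in blobs(c,(50,120,60),(75,255,255),3000)[:1]:
    print('mat',onz(c,cv2.boxPoints(cv2.minAreaRect(k)),4).round()[:,:2].tolist())
def show(n,lo,hi,a,z,roi):
    for k in blobs(c,lo,hi,a,roi):
        r=cv2.minAreaRect(k); b=onz(c,cv2.boxPoints(r),z)[:,:2]; ce=b.mean(0)
        e=[b[1]-b[0],b[2]-b[1]]; e.sort(key=np.linalg.norm); v=e[1]
        print(n,np.round(r[0]),'ctr',ce.round(1),'L',np.linalg.norm(e[1]).round(1),'W',np.linalg.norm(e[0]).round(1),'ang',np.degrees(np.arctan2(v[1],v[0])).round(1)%180)
show('handle',(0,60,15),(14,255,110),60,105,(350,140,520,250))
show('yellow',(22,120,120),(32,255,255),30,118,(270,130,350,220))
show('red',(0,150,120),(8,255,255),60,50,(290,180,340,220))
show('green',(55,60,30),(85,255,140),20,50,(295,150,330,185))
k=blobs(c,(3,110,80),(16,255,255),3000,(120,140,250,260))[0]
e=cv2.fitEllipse(k);print('pan ellipse',e, onz(c,[e[0]],110).round(1))
# blue base
k=blobs(c,(100,150,50),(125,255,255),2000,(120,140,290,260))
for q in k[:2]: r=cv2.minAreaRect(q);print('base',r,onz(c,cv2.boxPoints(r),3)[:,:2].round().tolist())
for n,uv,z in(('postL',(112,207),172),('postR',(237,189),172)): print(n,onz(c,[uv],z).round())
for n,uv,z in(('sl1',(309,124),60),('sl2',(319,270),50)): print(n,onz(c,[uv],z).round())
f=cv2.resize(c['frame'][130:260,90:350],(780,390),interpolation=cv2.INTER_CUBIC)
s=cv2.resize(cam('scene')['frame'][110:250,290:500],(600,400),interpolation=cv2.INTER_CUBIC)
cv2.imwrite('pics/a.png',f);cv2.imwrite('pics/b.png',s)
E
```

```text
mat [[434.0, -89.0], [711.0, -96.0], [703.0, -481.0], [428.0, -464.0]]
handle [493. 220.] ctr [ 508.5 -398.3] L 75.0 W 14.4 ang 104.8
handle [442. 164.] ctr [ 635.3 -293.3] L 73.5 W 15.2 ang 80.6
handle [399. 222.] ctr [ 507.5 -190.6] L 73.1 W 12.3 ang 92.4
yellow [306. 151.] ctr [668.3  11.2] L 69.7 W 20.3 ang 103.1
red [317. 197.] ctr [570.2 -10.8] L 57.6 W 26.0 ang 103.1
green [302. 165.] ctr [648.7  25.3] L 26.5 W 23.3 ang 13.0
green [316. 162.] ctr [656.4 -10.5] L 26.5 W 22.1 ang 12.800000000000011
pan ellipse ((185.36424255371094, 199.4416046142578), (84.16832733154297, 86.5242691040039), 40.48630142211914) [[564.9 282.7 110. ]]
base ((229.95999145507812, 198.7200164794922), (74.38763427734375, 65.05382537841797), 81.8698959350586) [[659.0, 304.0], [679.0, 140.0], [493.0, 114.0], [473.0, 275.0]]
postL [[546. 414. 172.]]
postR [[578. 153. 172.]]
sl1 [[746.   6.  60.]]
sl2 [[400. -12.  50.]]
```

View pics/a.png

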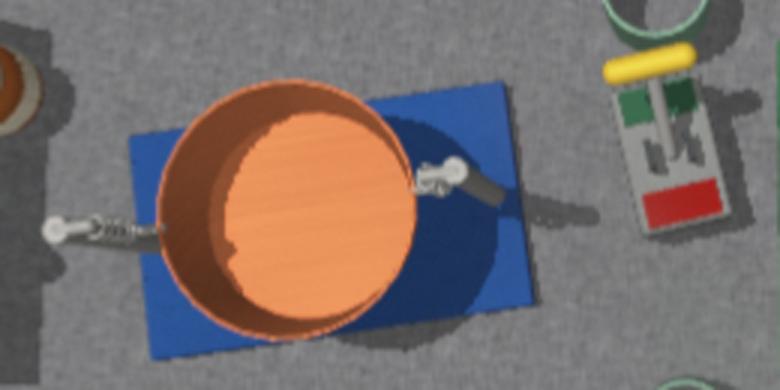

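View pics/b.png

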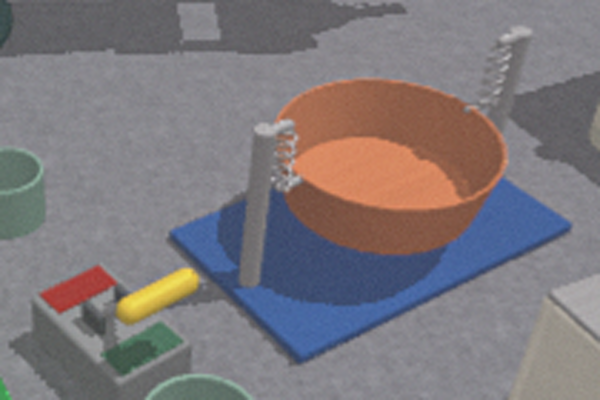

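Top view: 4 knobs (two in the scoop at px (435,170), and one in each of those at (395,222) and (480,220)). The lever is ON, with its yellow handle at (306,151). The pan is at (185,200) and its near post top at (242,187). The tool can't tilt, so I'll hold each scoop by its straps and tip it by rolling its underside over the near post.

```bash
cat > go.py <<'E'
import sys
from h import *
# usage: go.py x y z psi(tool y dir, deg) -> yaw share, then shift shares in turned axes
s=telemetry.state(); R=cv2.Rodrigues(np.array(s['tool_rot']))[0]
psi=np.degrees(np.arctan2(R[1,1],R[0,1])); p=s['tool_pos']
print('t %.2f'%s['t'],'tcp',p.round(1),'psi %.1f'%psi,'tilt %.2f'%np.degrees(np.arccos(-R[2,2])),'j',np.degrees(s['joint_positions']).round(0),'gap %.3f gf %.1f'%(s['finger_gap'],s['grasp_force']),'F',s['contact_force'].round(1))
if len(sys.argv)>4:
    x,y,z,q=map(float,sys.argv[1:5]); d=(q-psi+180)%360-180
    a=np.radians(q); yv=np.array([np.cos(a),np.sin(a),0]); zv=np.array([0,0,-1.]); xv=np.cross(yv,zv)
    D=np.array([x,y,z])-p
    print('yaw share %.3f'%(-d/120),'shift shares',[round(float(D@v/400),3) for v in(xv,yv,zv)])
E
python3 go.py 712 21 303 103
```

```text
t 0.25 tcp [230.7 634.3 303.5] psi 70.0 tilt 0.03 j [68.  7. 83. -0. 91. -2.] gap 1.003 gf 0.0 F [-0.9  0.2 -0.4]
yaw share -0.275 shift shares [-0.828, -1.765, 0.001]
```

```bash
python3 -m creep '[[[1,0,0,0,-0.069],[1,0,0,0,-0.069],[1,0,0,0,-0.069],[1,0,0,0,-0.068],[1,-0.059,-0.126,0,0],[1,-0.059,-0.126,0,0],[1,-0.059,-0.126,0,0],[1,-0.059,-0.126,0,0],[1,-0.059,-0.126,0,0],[1,-0.059,-0.126,0,0],[1,-0.059,-0.126,0,0]]]' >/dev/null
python3 -m creep '[[[1,-0.059,-0.126,0,0],[1,-0.059,-0.126,0,0],[1,-0.059,-0.126,0,0],[1,-0.059,-0.126,0,0],[1,-0.059,-0.126,0,0],[1,-0.059,-0.126,0,0],[1,-0.059,-0.126,0,0],[1,0,0,0,0],[1,0,0,0,0]]]'
python3 go.py 712 21 173 103
```

```text
t: 2.75
tool_pos: [711.4, 21.4, 303.6]
tool_rot: [0.355, -3.121, -0.0]
contact_force: [-0.1, 0.8, 0.3]
finger_gap: -0.003
grasp_force: 0.0
t 2.75 tcp [711.4  21.4 303.6] psi 103.0 tilt 0.04 j [  -0.   11.   78.    0.   91. -103.] gap -0.003 gf 0.0 F [-0.1  0.8  0.3]
yaw share -0.000 shift shares [-0.001, -0.001, 0.326]
```

```bash
python3 -m creep '[[[1,0,0,0.082,0],[1,0,0,0.082,0],[1,0,0,0.082,0],[1,0,0,0.08,0],[1,0.05,0,0,0],[1,0.05,0,0,0],[1,0.05,0,0,0],[1,0.05,0,0,0],[1,0.05,0,0,0],[1,0.05,0,0,0],[1,0.02,0,0,0]]]'
python3 -m creep '[[[1,0,0,-0.14,0],[1,0,0,-0.14,0],[1,0,0,-0.14,0],[0,-0.07,0,-0.05,0],[0,-0.07,0,0,0]]]'
python3 go.py 508 -191 280 92
python3 - <<'E'
from m import *
c=cam('top','t1')
for k in blobs(c,(22,120,120),(32,255,255),30,(270,130,350,230)): print(cv2.minAreaRect(k))
E
```

```text
t: 4.12
tool_pos: [585.8, -6.7, 174.0]
tool_rot: [-0.358, 3.12, -0.0]
contact_force: [-0.3, 0.1, -0.1]
finger_gap: 0.001
grasp_force: 0.0
t: 4.75
tool_pos: [642.2, 6.0, 364.5]
tool_rot: [-0.357, 3.117, -0.001]
contact_force: [0.6, 0.6, 0.1]
finger_gap: 0.42
grasp_force: 0.0
t 4.75 tcp [642.2   6.  364.5] psi 103.1 tilt 0.25 j [  -2.    2.   82.    0.   96. -105.] gap 0.420 gf 0.0 F [0.6 0.6 0.1]
yaw share 0.092 shift shares [0.352, -0.48, 0.211]
```

```bash
python3 -m creep '[[[0,0,0,0,0.046],[0,0,0,0,0.046],[0,0.07,-0.096,0.042,0],[0,0.07,-0.096,0.042,0],[0,0.07,-0.096,0.042,0],[0,0.07,-0.096,0.042,0],[0,0.072,-0.096,0.042,0],[0,0,0,0,0],[0,0,0,0,0]]]'
python3 - <<'E'
from m import *
c=cam('top','t2'); w=cam('wrist','w2')
for k in blobs(c,(22,120,120),(32,255,255),30,(270,130,350,230)): 
    r=cv2.minAreaRect(k);print('yellow',r,onz(c,[r[0]],118))
cv2.imwrite('pics/tw2.png',np.hstack([cv2.resize(c['frame'],(400,250)),cv2.resize(w['frame'],(400,250))]))
E
```

```text
t: 5.92
tool_pos: [507.6, -191.2, 278.0]
tool_rot: [-0.054, 3.14, -0.0]
contact_force: [0.2, 0.6, 0.5]
finger_gap: 1.001
grasp_force: 0.0
yellow ((318.38232421875, 201.47055053710938), (8.894149780273438, 31.997243881225586), 77.47119140625) [[554.27083089 -14.32377273 118.        ]]
```

View pics/tw2.png

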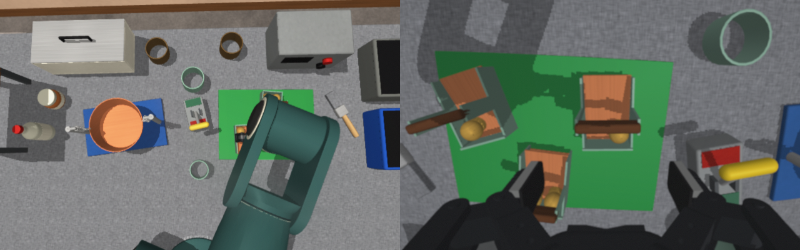

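The lever is OFF: in the top view its yellow handle now sits on the red plate, px (318,201). The wrist view shows the target scoop with one knob, handle at about px (605,127) in the montage. The fingers are open on either side of it.

```bash
cat > hd.py <<'E'
from m import *
def handles(c,z=109,amin=150):
    out=[]
    for k in blobs(c,(0,60,15),(14,255,110),amin):
        r=cv2.minAreaRect(k); b=onz(c,cv2.boxPoints(r),z)[:,:2]; e=sorted([b[1]-b[0],b[2]-b[1]],key=np.linalg.norm); L=np.linalg.norm(e[1])
        if 50<L<95: out.append((b.mean(0).round(1),round(L,1),round(np.linalg.norm(e[0]),1),round(np.degrees(np.arctan2(e[1][1],e[1][0]))%180,1)))
    return out
if __name__=='__main__':
    import sys
    for n in sys.argv[1:]:
        for o in handles(cam(n)): print(n,*o)
E
python3 hd.py wrist top; python3 go.py 508 -191 280 92
```

```text
wrist [ 507.3 -189.7] 74.8 20.9 95.2
wrist [ 509.  -394.9] 89.8 11.9 108.1
t 6.12 tcp [ 507.9 -190.9  277.8] psi 92.1 tilt 0.02 j [ -23.  -10.  101.    0.   89. -115.] gap 1.003 gf 0.0 F [ 0.  -0.1  0.3]
yaw share 0.000 shift shares [-0.0, -0.0, -0.005]
```

```bash
python3 -m creep '[[[0,0,0.002,0.1,-0.008],[0,0,0,0.1,0],[0,0,0,0.06,0],[0,0,0,0.06,0],[0,0,0,0,0],[0,0,0,0,0]]]'
python3 -m creep '[[[1,0,0,0,0],[1,0,0,0,0],[1,0,0,0,0],[1,0,0,0,0],[1,0,0,0,0],[1,0,0,0,0]]]'; python3 go.py
python3 - <<'E'
from m import *
s=cam('scene')['frame'];w=cam('wrist')['frame']
cv2.imwrite('pics/g1.png',np.hstack([cv2.resize(s[150:330,90:330],(400,300)),cv2.resize(w,(400,300))]))
E
```

```text
t: 6.88
tool_pos: [507.8, -190.7, 150.7]
tool_rot: [-0.081, 3.14, -0.001]
contact_force: [-0.2, -0.1, 0.3]
finger_gap: 0.999
grasp_force: 0.0
t: 7.62
tool_pos: [507.9, -190.9, 151.3]
tool_rot: [-0.081, 3.138, -0.001]
contact_force: [-0.4, 3.9, 6.2]
finger_gap: 0.881
grasp_force: 72.7
t 7.62 tcp [ 507.9 -190.9  151.3] psi 92.9 tilt 0.13 j [ -23.   -5.  109.    0.   76. -116.] gap 0.881 gf 72.7 F [-0.4  3.9  6.2]
```

View pics/g1.png

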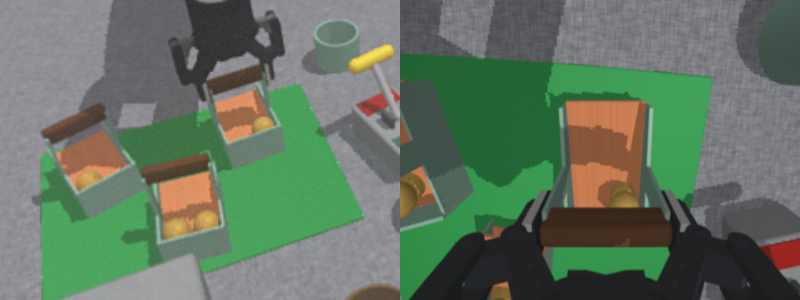

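```bash
python3 -m creep '[[[1,0,0,-0.02,0],[1,0,0,-0.05,0],[1,0,0,-0.08,0],[1,0,0,-0.09,0],[1,0,0,-0.09,0],[1,0,0,-0.08,0],[1,0,0,-0.05,0],[1,0,0,-0.025,0]]]' | grep -E 'force|gap'
python3 -m creep '[[[1,0,0,0,0.03],[1,0,0,0,0.06],[1,0,0,0,0.08],[1,0,0,0,0.08],[1,0,0,0,0.08],[1,0,0,0,0.08],[1,0,0,0,0.08],[1,0,0,0,0.08],[1,0,0,0,0.07],[1,0,0,0,0.05],[1,0,0,0,0.025],[1,0,0,0,0]]]' | grep -E 'force|gap'
python3 - <<'E'
from m import *
c=cam('top')
r=onz(c,[(241.7,186.7)],172)[0];l=onz(c,[(108.7,206.7)],172)[0];print(r,l,np.linalg.norm(r-l),(r+l)/2,np.degrees(np.arctan2(*(l-r)[1::-1])))
E
python3 go.py 576 192 345 7
```

```text
contact_force: [0.1, -0.6, -3.8]
finger_gap: 0.878
grasp_force: 71.9
contact_force: [0.1, 0.0, -4.0]
finger_gap: 0.883
grasp_force: 71.9
[583.0443146 143.4075732 172.       ] [546.39424432 420.93387806 172.        ] 279.93584539956464 [564.71927946 282.17072563 172.        ] 97.52293830817467
t 10.28 tcp [ 507.2 -190.8  342.9] psi 7.2 tilt 0.06 j [-23. -10.  96.   0.  95. -31.] gap 0.882 gf 71.9 F [-0.2 -0.2 -2.7]
yaw share 0.002 shift shares [0.929, 0.287, -0.005]
```

```bash
python3 -m creep '[[[1,0.02,0.006,0,0],[1,0.05,0.015,0,0],[1,0.08,0.025,0,0],[1,0.09,0.028,0,0],[1,0.09,0.028,0,0],[1,0.09,0.028,0,0],[1,0.09,0.028,0,0],[1,0.09,0.028,0,0],[1,0.09,0.028,0,0]]]' >/dev/null
python3 -m creep '[[[1,0.08,0.025,0,0],[1,0.06,0.018,0,0],[1,0.04,0.012,0,0],[1,0.03,0.009,0,0],[1,0.02,0.006,0,0],[1,0.01,0.003,0,0],[1,0,0,0,0],[1,0,0,0,0]]]' | grep -E 'force|gap'
python3 go.py 576 192 320 7.5
python3 - <<'E'
from m import *
s=cam('scene')['frame'];w=cam('wrist')['frame']
cv2.imwrite('pics/p1.png',np.hstack([cv2.resize(s[50:230,320:560],(400,300)),cv2.resize(w,(400,300))]))
E
```

```text
contact_force: [1.0, -0.2, -4.2]
finger_gap: 0.878
grasp_force: 71.9
t 12.40 tcp [574.9 192.2 343.6] psi 7.1 tilt 0.01 j [16. -2. 88. -0. 94.  9.] gap 0.878 gf 71.9 F [ 1.  -0.2 -4.2]
yaw share -0.003 shift shares [-0.001, 0.003, 0.059]
```

View pics/p1.png

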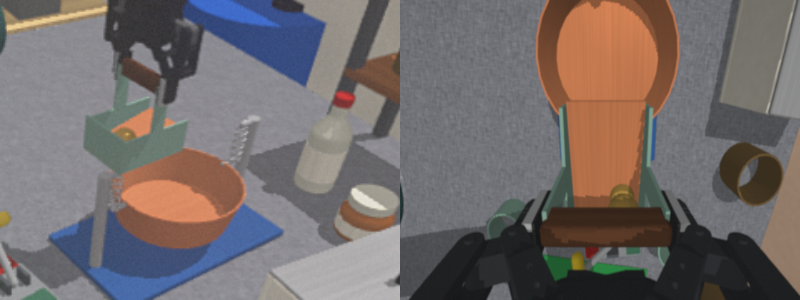

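```bash
python3 -m creep '[[[1,0,0.003,0.03,-0.003],[1,0,0,0.025,0],[1,0,0,0.008,0],[1,0,0,0.003,0],[1,0,0,0,0]]]' | grep -E 'force|gap|pos'
python3 -m creep '[[[1,0.022,0,0.010,0],[1,0.022,0,0.011,0],[1,0.020,0,0.014,0],[1,0.019,0,0.015,0],[1,0,0,0,0]]]' | grep -E 'force|gap|pos'
python3 - <<'E'
from m import *
s=cam('scene')['frame'];w=cam('wrist')['frame']
cv2.imwrite('pics/p2.png',np.hstack([cv2.resize(s[50:230,320:560],(400,300)),cv2.resize(w,(400,300))]))
E
```

```text
tool_pos: [575.8, 193.0, 319.0]
contact_force: [-7.4, 2.1, 16.7]
finger_gap: 0.878
grasp_force: 74.6
tool_pos: [571.8, 226.3, 297.6]
contact_force: [-1.7, 3.5, 6.3]
finger_gap: 0.88
grasp_force: 76.2
```

View pics/p2.png

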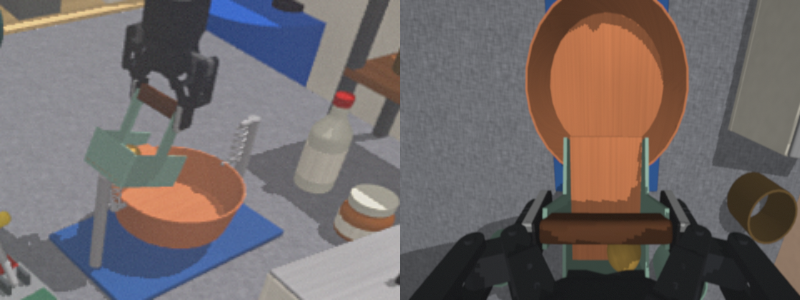

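The scoop is pivoting about the pads as planned. It is tilted roughly 20° on the post and the knob is still at the back. I'll keep following the arc.

```bash
python3 -m creep '[[[1,0.017,0,0.017,0],[1,0.017,0,0.018,0],[1,0.014,0,0.020,0],[1,0.013,0,0.020,0],[1,0.010,0,0.022,0],[1,0.010,0,0.023,0],[1,0.005,0,0.016,0],[1,0,0,0,0],[1,0,0,0,0],[1,0,0,0,0],[1,0,0,0,0]]]' | grep -E 'force|gap|pos'
python3 - <<'E'
from m import *
s=cam('scene')['frame'];w=cam('wrist')['frame']
cv2.imwrite('pics/p3.png',np.hstack([cv2.resize(s[50:230,320:560],(400,300)),cv2.resize(w,(400,300))]))
E
```

```text
tool_pos: [567.4, 260.5, 243.4]
contact_force: [-0.1, 7.4, 5.3]
finger_gap: 0.876
grasp_force: 80.1
```

View pics/p3.png

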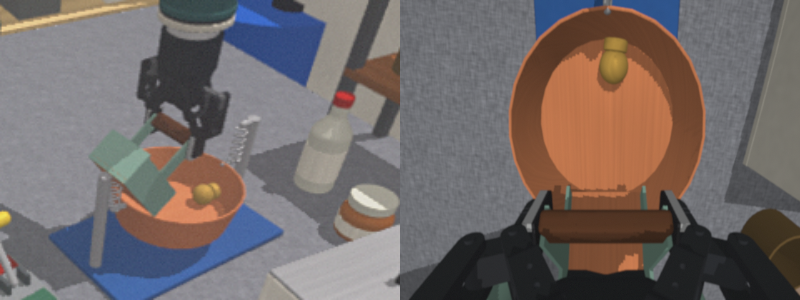

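```bash
python3 -m creep '[[[1,0,0,-0.04,0],[1,0,0,-0.07,0],[1,-0.04,0,-0.059,0],[1,-0.04,0,0,0],[1,-0.04,0,0,0],[1,0,0,0,0]]]' | grep -E 'force|gap|pos'
python3 -m creep '[[[1,-0.030,0,-0.010,0],[1,-0.031,0,-0.010,0],[1,-0.047,0,-0.010,0],[1,-0.048,0,-0.003,0],[1,-0.048,0,0.006,0],[1,-0.047,0,0.016,0],[1,0,0,0,0]]]' | grep -E 'force|gap|pos'
python3 - <<'E'
from m import *
s=cam('scene')['frame'];w=cam('wrist')['frame']
cv2.imwrite('pics/p4.png',np.hstack([cv2.resize(s[50:230,320:560],(400,300)),cv2.resize(w,(400,300))]))
E
```

```text
tool_pos: [573.6, 210.8, 309.1]
contact_force: [0.4, -0.4, -1.5]
finger_gap: 0.876
grasp_force: 79.1
tool_pos: [587.1, 111.1, 317.3]
contact_force: [-1.5, -7.0, 17.0]
finger_gap: 0.882
grasp_force: 90.7
```

View pics/p4.png

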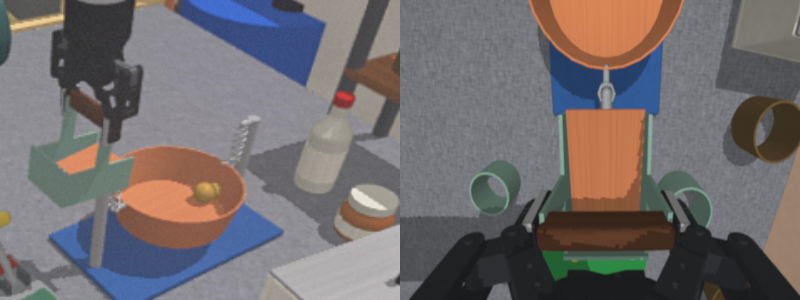

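```bash
python3 -m creep '[[[1,0,0,-0.04,0],[1,0,0,-0.04,0],[1,-0.08,-0.033,0,0],[1,-0.119,-0.049,0,0],[1,-0.119,-0.049,0,0],[1,-0.119,-0.049,0,0],[1,-0.119,-0.049,0,0],[1,-0.119,-0.049,0,0],[1,-0.04,-0.016,0,0]]]' >/dev/null
python3 -m creep '[[[1,0,0,0,-0.08],[1,0,0,0,-0.08],[1,0,0,0,-0.08],[1,0,0,0,-0.08],[1,0,0,0,-0.08],[1,0,0,0,-0.08],[1,0,0,0,-0.08],[1,0,0,0,-0.08],[1,0,0,0,-0.075],[1,0,0,0,0]]]'|grep -E 'force|gap'
python3 go.py 508 -190 160 93; python3 hd.py wrist
```

```text
contact_force: [0.2, 0.2, -2.1]
finger_gap: 0.874
grasp_force: 88.3
t 19.43 tcp [ 507.6 -185.9  347.1] psi 93.3 tilt 0.01 j [ -23.  -11.   96.    0.   95. -116.] gap 0.874 gf 88.3 F [ 0.2  0.2 -2.1]
yaw share 0.002 shift shares [-0.0, -0.01, 0.468]
wrist [ 509.  -396.1] 81.5 12.3 106.6
```

```bash
python3 -m creep '[[[1,0,-0.01,0.1,0],[1,0,0,0.12,0],[1,0,0,0.12,0],[1,0,0,0.08,0],[1,0,0,0.045,0],[1,0,0,0.01,0],[1,0,0,0.01,0],[1,0,0,0.005,0],[1,0,0,0.003,0],[1,0,0,0,0]]]'|grep -E 'force|gap|pos'
```

```text
tool_pos: [507.9, -190.4, 150.1]
contact_force: [0.6, -0.7, 0.1]
finger_gap: 0.884
grasp_force: 88.9
```

```bash
python3 -m creep '[[[1,0,0,0.005,0],[1,0,0,0.005,0],[1,0,0,0,0]]]'|grep -E 'force|pos'
python3 -m creep '[[[0,0,0,0,0],[0,0,0,0,0],[0,0,0,0,0],[0,0,0,0,0]]]'|grep -E 'force|gap|pos'
```

```text
tool_pos: [509.3, -190.6, 148.8]
contact_force: [4.1, 3.6, 22.8]
grasp_force: 91.6
tool_pos: [507.5, -190.3, 145.3]
contact_force: [0.2, -0.5, -0.0]
finger_gap: 0.994
grasp_force: 0.0
```

```bash
python3 -m creep '[[[0,0,0,-0.06,0],[0,0,0,-0.12,0],[0,0,0,-0.12,0],[0,0,0,-0.12,0],[0,0,0,0,0.06],[0,0,0,0,0.045],[0,0,0,0,0]]]'|grep -E 'force|gap|pos'
python3 go.py 635 -293 283 80.6;python3 hd.py wrist
```

```text
tool_pos: [507.6, -190.3, 313.4]
contact_force: [-0.2, 0.4, -0.1]
finger_gap: 1.001
grasp_force: 0.0
t 22.48 tcp [ 507.6 -190.3  313.4] psi 80.7 tilt 0.01 j [ -23.  -10.   98.   -0.   92. -104.] gap 1.001 gf 0.0 F [-0.2  0.4 -0.1]
yaw share 0.001 shift shares [-0.356, -0.201, 0.076]
wrist [ 519.1 -191.1] 74.4 18.4 94.8
wrist [ 635.  -290.1] 71.7 23.8 84.1
wrist [ 508.8 -395. ] 87.1 12.2 106.4
```

```bash
python3 -m creep '[[[0,-0.119,-0.067,0.025,0],[0,-0.119,-0.067,0.025,0],[0,-0.118,-0.067,0.025,0],[0,0,0,0,0],[0,0,0,0,0]]]'|grep -E 'pos'
python3 hd.py wrist top; python3 go.py 635 -292 151 82
python3 - <<'E'
from m import *
s=cam('scene')['frame'];w=cam('wrist')['frame']
cv2.imwrite('pics/q1.png',np.hstack([cv2.resize(s[150:330,90:330],(400,300)),cv2.resize(w,(400,300))]))
E
```

```text
tool_pos: [635.0, -292.6, 283.2]
wrist [ 514.2 -391.1] 78.2 50.6 114.7
wrist [ 630.1 -292.9] 72.0 43.0 99.8
wrist [ 518.7 -190.1] 74.8 14.9 93.9
top [513.9 342.7] 84.7 26.9 40.7
t 23.25 tcp [ 634.6 -292.1  284.6] psi 80.8 tilt 0.07 j [ -27.   10.   81.    0.   89. -108.] gap 1.000 gf 0.0 F [ 0.4 -0.2  0.7]
yaw share -0.010 shift shares [-0.001, 0.0, 0.334]
```

View pics/q1.png

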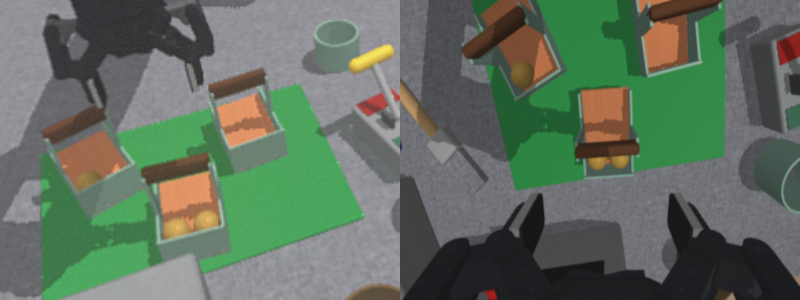

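Scoop 1 stands empty and upright on the mat. The two-knob scoop's handle is at montage px (607,148), and it merges with shadow in my colour mask, so I'll tighten the mask.

Run:
```python
from m import *
w=cam('wrist'); hsv=cv2.cvtColor(w['frame'],cv2.COLOR_BGR2HSV)
print(hsv[185:215:3,332].tolist())
for vm in(60,75,90):
  for k in blobs(w,(0,60,15),(14,255,vm),100,(260,170,410,225)):
    r=cv2.minAreaRect(k); b=onz(w,cv2.boxPoints(r),109)[:,:2]; e=sorted([b[1]-b[0],b[2]-b[1]],key=np.linalg.norm)
    print(vm,np.round(r[0]),r[1],b.mean(0).round(1),np.linalg.norm(e[1]).round(1),np.linalg.norm(e[0]).round(1),np.degrees(np.arctan2(e[1][1],e[1][0]))%180)
```

```text
[[11, 152, 185], [11, 150, 119], [12, 130, 51], [11, 141, 58], [11, 144, 69], [11, 140, 69], [11, 131, 64], [10, 136, 60], [12, 145, 95], [12, 152, 136]]
60 [329. 193.] (7.895445823669434, 95.29124450683594) [ 630.3 -291.7] 71.2 6.1 83.92212091894314
75 [330. 198.] (19.75163459777832, 98.54644775390625) [ 634.7 -291.9] 73.6 15.5 84.35107832546879
90 [331. 198.] (20.38683319091797, 100.30081176757812) [ 634.6 -291.3] 74.9 16.0 84.34971894295882
```

```bash
python3 -m creep '[[[0,0,0,0.1,-0.014],[0,0,0.002,0.1,0],[0,0,0,0.07,0],[0,0,0,0.064,0],[0,0,0,0,0],[0,0,0,0,0]]]'|grep -E 'force|pos'
python3 -m creep '[[[1,0,0,0,0],[1,0,0,0,0],[1,0,0,0,0],[1,0,0,0,0],[1,0,0,0,0],[1,0,0,0,0]]]'|grep -E 'force|gap|pos'
python3 -m creep '[[[1,0,0,-0.02,0],[1,0,0,-0.05,0],[1,0,0,-0.08,0],[1,0,0,-0.09,0],[1,0,0,-0.09,0],[1,0,0,-0.08,0],[1,0,0,-0.05,0],[1,0,0,-0.025,0],[1,0,0,0,0]]]' | grep -E 'force|gap'
python3 go.py 575.5 193 344 7.5
```

```text
tool_pos: [635.5, -291.9, 151.7]
contact_force: [-0.0, -0.6, -0.0]
grasp_force: 0.0
tool_pos: [635.8, -291.8, 152.3]
contact_force: [-1.2, 3.2, 7.1]
finger_gap: 0.878
grasp_force: 70.9
contact_force: [-0.7, -0.4, -5.5]
finger_gap: 0.88
grasp_force: 72.5
t 26.02 tcp [ 635.3 -291.9  343.9] psi 82.4 tilt 0.00 j [ -27.    9.   76.   -0.   95. -109.] gap 0.880 gf 72.5 F [-0.7 -0.4 -5.5]
yaw share 0.624 shift shares [1.221, 0.01, -0.0]
```

```bash
python3 -m creep '[[[1,0,0,0,0.03],[1,0,0,0,0.06],[1,0,0,0,0.08],[1,0,0,0,0.08],[1,0,0,0,0.08],[1,0,0,0,0.08],[1,0,0,0,0.08],[1,0,0,0,0.07],[1,0,0,0,0.04],[1,0,0,0,0.024],[1,0,0,0,0]]]' >/dev/null
python3 -m creep '[[[1,0.02,0,0,0],[1,0.05,0,0,0],[1,0.08,0.002,0,0],[1,0.09,0.002,0,0],[1,0.09,0.002,0,0],[1,0.09,0.002,0,0],[1,0.09,0.002,0,0],[1,0.09,0,0,0],[1,0.09,0,0,0]]]' >/dev/null
python3 -m creep '[[[1,0.09,0,0,0],[1,0.09,0,0,0],[1,0.09,0,0,0],[1,0.08,0,0,0],[1,0.06,0,0,0],[1,0.05,0,0,0],[1,0.035,0,0,0],[1,0.02,0,0,0],[1,0.012,0,0,0],[1,0,0,0,0],[1,0,0,0,0]]]' | grep -E 'force|gap'
python3 go.py 576 193 319 7.5
```

```text
contact_force: [0.1, 0.3, -5.9]
finger_gap: 0.876
grasp_force: 72.3
t 29.90 tcp [575.8 190.9 343.9] psi 7.5 tilt 0.01 j [16. -2. 88. -0. 94.  8.] gap 0.876 gf 72.3 F [ 0.1  0.3 -5.9]
yaw share -0.000 shift shares [0.005, 0.001, 0.062]
```

```bash
python3 -m creep '[[[1,0.005,0.001,0.03,0],[1,0,0,0.025,0],[1,0,0,0.008,0],[1,0,0,0.002,0],[1,0,0,0,0],[1,0.022,0,0.010,0],[1,0.022,0,0.011,0],[1,0.020,0,0.014,0],[1,0.019,0,0.015,0]]]' | grep -E 'force|gap|pos'
python3 -m creep '[[[1,0.017,0,0.017,0],[1,0.017,0,0.018,0],[1,0.014,0,0.020,0],[1,0.013,0,0.020,0],[1,0.010,0,0.022,0],[1,0.010,0,0.023,0],[1,0.005,0,0.016,0],[1,0,0,0,0],[1,0,0,0,0],[1,0,0,0,0],[1,0,0,0,0]]]' | grep -E 'force|gap|pos'
python3 go.py
python3 - <<'E'
from m import *
s=cam('scene')['frame'];w=cam('wrist')['frame']
cv2.imwrite('pics/q3.png',np.hstack([cv2.resize(s[50:230,320:560],(400,300)),cv2.resize(w,(400,300))]))
E
```

```text
tool_pos: [572.1, 226.5, 299.2]
contact_force: [2.5, 0.9, 6.1]
finger_gap: 0.88
grasp_force: 73.6
tool_pos: [567.2, 261.1, 244.2]
contact_force: [-0.8, 7.7, 4.6]
finger_gap: 0.876
grasp_force: 74.9
t 32.40 tcp [567.2 261.1 244.2] psi 7.5 tilt 0.15 j [22.  2. 93.  0. 85. 15.] gap 0.876 gf 74.9 F [-0.8  7.7  4.6]
```

View pics/q3.png

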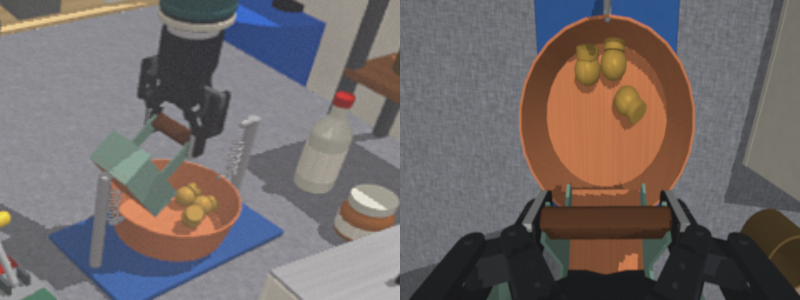

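Three knobs are in the pan, which has sunk. I'll right the scoop over the post and return it.

```bash
python3 -m creep '[[[1,0,0,-0.04,0],[1,0,0,-0.07,0],[1,-0.04,0,-0.059,0],[1,-0.04,0,0,0],[1,-0.04,0,0,0],[1,0,0,0,0]]]' | grep -E 'force|pos'
python3 -m creep '[[[1,-0.030,0,-0.010,0],[1,-0.031,0,-0.010,0],[1,-0.047,0,-0.010,0],[1,-0.048,0,-0.003,0],[1,-0.048,0,0.006,0],[1,-0.047,0,0.016,0],[1,0,0,0,0],[1,0,0,-0.04,0],[1,0,0,-0.04,0],[1,0,0,0,0]]]' | grep -E 'force|pos'
python3 go.py 635 -292 345 7.5
```

```text
tool_pos: [573.3, 211.4, 309.9]
contact_force: [-0.7, 0.3, -1.4]
grasp_force: 74.1
tool_pos: [586.7, 113.3, 349.4]
contact_force: [-0.9, -0.4, -2.8]
grasp_force: 83.6
t 34.50 tcp [586.7 113.3 349.4] psi 7.5 tilt 0.14 j [ 8. -4. 89. -0. 95.  1.] gap 0.877 gf 83.6 F [-0.9 -0.4 -2.8]
yaw share 0.000 shift shares [-1.02, -0.012, 0.011]
```

```bash
python3 -m creep '[[[1,-0.08,-0.001,0,0],[1,-0.12,-0.001,0,0],[1,-0.12,-0.002,0,0],[1,-0.12,-0.002,0,0],[1,-0.12,-0.002,0,0],[1,-0.12,-0.002,0,0],[1,-0.12,-0.002,0,0],[1,-0.12,0,0,0],[1,-0.1,0,0,0],[1,0,0,0,0]]]' >/dev/null
python3 -m creep '[[[1,0,0,0,-0.07],[1,0,0,0,-0.08],[1,0,0,0,-0.08],[1,0,0,0,-0.08],[1,0,0,0,-0.08],[1,0,0,0,-0.08],[1,0,0,0,-0.08],[1,0,0,0,-0.075],[1,0,0,0,0]]]'|grep -E 'force|gap'
python3 go.py 635 -292 160 82.5; python3 hd.py wrist scene
```

```text
contact_force: [0.8, 0.2, -2.3]
finger_gap: 0.878
grasp_force: 83.5
t 36.88 tcp [ 635.  -291.2  347.3] psi 82.5 tilt 0.02 j [ -27.    9.   76.    0.   95. -109.] gap 0.878 gf 83.5 F [ 0.8  0.2 -2.3]
yaw share -0.000 shift shares [-0.0, -0.002, 0.468]
wrist [ 508.  -395.1] 76.4 21.5 101.6
wrist [ 518.6 -189.5] 76.7 15.4 96.0
scene [ 508.  -393.1] 74.1 33.0 107.4
scene [ 522.6 -189.6] 73.8 25.7 91.1
```

```bash
python3 -m creep '[[[1,0,0,0.1,0],[1,0,0,0.12,0],[1,0,0,0.12,0],[1,0,0,0.08,0],[1,0,0,0.045,0],[1,0,0,0.01,0],[1,0,0,0.01,0],[1,0,0,0.006,0],[1,0,0,0.005,0],[1,0,0,0.005,0],[1,0,0,0,0]]]'|grep -E 'force|gap|pos'
python3 -m creep '[[[0,0,0,0,0],[0,0,0,0,0],[0,0,0,0,0],[0,0,0,0,0],[0,0,0,-0.06,0],[0,0,0,-0.12,0],[0,0,0,-0.12,0],[0,0,0,-0.06,0],[0,0,0,0,0]]]'|grep -E 'force|gap|pos'
python3 go.py 508.5 -395 284 104.5
```

```text
tool_pos: [635.4, -292.1, 149.0]
contact_force: [-1.0, 1.2, 9.3]
finger_gap: 0.879
grasp_force: 85.1
tool_pos: [635.2, -292.1, 295.2]
contact_force: [-0.0, 1.0, -0.8]
finger_gap: 1.002
grasp_force: 0.0
t 39.48 tcp [ 635.2 -292.1  295.2] psi 82.5 tilt 0.28 j [ -27.   10.   80.   -0.   90. -109.] gap 1.002 gf 0.0 F [-0.   1.  -0.8]
yaw share -0.183 shift shares [0.371, -0.17, 0.028]
```

```bash
python3 -m creep '[[[0,0,0,0,-0.061],[0,0,0,0,-0.061],[0,0,0,0,-0.061],[0,0.093,-0.0425,0.007,0],[0,0.093,-0.0425,0.007,0],[0,0.093,-0.0425,0.007,0],[0,0.092,-0.0425,0.007,0],[0,0,0,0,0],[0,0,0,0,0]]]'|grep -E 'pos'
python3 - <<'E'
from m import *
w=cam('wrist','w9')
for vm in(60,75,90):
  for k in blobs(w,(0,60,15),(14,255,vm),100):
    r=cv2.minAreaRect(k); b=onz(w,cv2.boxPoints(r),109)[:,:2]; e=sorted([b[1]-b[0],b[2]-b[1]],key=np.linalg.norm)
    print(vm,np.round(r[0]),np.round(r[1]),b.mean(0).round(1),np.linalg.norm(e[1]).round(1),np.linalg.norm(e[0]).round(1),np.degrees(np.arctan2(e[1][1],e[1][0]))%180)
E
python3 go.py
```

```text
tool_pos: [508.2, -394.6, 279.6]
60 [568. 267.] [91. 17.] [ 514.5 -194. ] 77.7 15.5 102.19897644853826
60 [330. 195.] [ 6. 97.] [ 503.3 -395.4] 71.2 4.2 107.48986057780255
60 [334. 360.] [34. 14.] [ 648.  -354.9] 29.9 14.5 87.24139715250377
75 [570. 268.] [96. 19.] [ 514.8 -191.3] 82.2 17.3 102.15288854917279
75 [331. 195.] [  8. 100.] [ 503.8 -395. ] 73.4 6.2 107.488647730533
75 [334. 360.] [34. 14.] [ 648.  -354.9] 29.9 14.5 87.24139715250377
90 [331. 201.] [ 22. 101.] [ 508.  -393.4] 74.2 17.0 106.29935143598148
90 [570. 273.] [99. 20.] [ 518.8 -188.7] 88.5 17.3 93.49265387961998
90 [334. 360.] [34. 14.] [ 648.  -354.9] 29.9 14.5 87.24139715250377
t 40.65 tcp [ 508.5 -394.4  279.7] psi 104.5 tilt 0.02 j [ -40.    3.   89.    0.   88. -145.] gap 1.002 gf 0.0 F [ 0.2  0.4 -0.3]
```

```bash
python3 -m creep '[[[0,0,0,0.1,-0.004],[0,0,0,0.1,0],[0,0,0,0.07,0],[0,0,0,0.052,0],[0,0,0,0,0],[0,0,0,0,0]]]'|grep -E 'force|pos'
python3 -m creep '[[[1,0,0,0,0],[1,0,0,0,0],[1,0,0,0,0],[1,0,0,0,0],[1,0,0,0,0],[1,0,0,0,0]]]'|grep -E 'force|gap|pos'
python3 -m creep '[[[1,0,0,-0.02,0],[1,0,0,-0.05,0],[1,0,0,-0.08,0],[1,0,0,-0.09,0],[1,0,0,-0.09,0],[1,0,0,-0.08,0],[1,0,0,-0.05,0],[1,0,0,-0.025,0],[1,0,0,0,0]]]' | grep -E 'force|gap'
python3 go.py 576 193 344 7.5
```

```text
tool_pos: [508.7, -395.0, 152.4]
contact_force: [-0.6, -0.6, -0.2]
grasp_force: 0.0
tool_pos: [508.6, -394.9, 153.1]
contact_force: [0.1, 5.9, 7.9]
finger_gap: 0.881
grasp_force: 71.2
contact_force: [0.3, 0.3, -3.6]
finger_gap: 0.879
grasp_force: 72.1
t 43.27 tcp [ 508.1 -394.9  345.1] psi 104.9 tilt 0.00 j [ -40.    2.   83.   -0.   94. -145.] gap 0.879 gf 72.1 F [ 0.3  0.3 -3.6]
yaw share 0.812 shift shares [1.435, 0.36, 0.003]
```

```bash
python3 -m creep '[[[1,0,0,0,0.03],[1,0,0,0,0.06],[1,0,0,0,0.08],[1,0,0,0,0.08],[1,0,0,0,0.08],[1,0,0,0,0.08],[1,0,0,0,0.08],[1,0,0,0,0.08],[1,0,0,0,0.08],[1,0,0,0,0.08],[1,0,0,0,0.05],[1,0,0,0,0.032]]]' >/dev/null
python3 -m creep '[[[1,0.02,0.005,0,0],[1,0.05,0.0125,0,0],[1,0.08,0.02,0,0],[1,0.09,0.0226,0,0],[1,0.09,0.0226,0,0],[1,0.09,0.0226,0,0],[1,0.09,0.0226,0,0],[1,0.09,0.0226,0,0],[1,0.09,0.0226,0,0],[1,0.09,0.0226,0,0],[1,0.09,0.0226,0,0]]]' >/dev/null
python3 -m creep '[[[1,0.09,0.0226,0,0],[1,0.09,0.0226,0,0],[1,0.09,0.0226,0,0],[1,0.08,0.02,0,0],[1,0.07,0.0175,0,0],[1,0.055,0.014,0,0],[1,0.04,0.01,0,0],[1,0.025,0.006,0,0],[1,0.015,0.004,0,0],[1,0.008,0.002,0,0],[1,0,0,0,0],[1,0,0,0,0]]]' | grep -E 'force|gap'
python3 go.py 576 193 320 7.5
```

```text
contact_force: [0.2, 0.1, -3.0]
finger_gap: 0.883
grasp_force: 71.9
t 47.65 tcp [576.  191.8 345.1] psi 7.5 tilt 0.01 j [16. -2. 88. -0. 94.  9.] gap 0.883 gf 71.9 F [ 0.2  0.1 -3. ]
yaw share -0.000 shift shares [0.003, 0.0, 0.063]
```

```bash
python3 -m creep '[[[1,0.003,0,0.03,0],[1,0,0,0.025,0],[1,0,0,0.008,0],[1,0,0,0.003,0],[1,0,0,0,0],[1,0.022,0,0.010,0],[1,0.022,0,0.011,0],[1,0.020,0,0.014,0],[1,0.019,0,0.015,0]]]' | grep -E 'force|gap|pos'
python3 -m creep '[[[1,0.017,0,0.017,0],[1,0.017,0,0.018,0],[1,0.014,0,0.020,0],[1,0.013,0,0.020,0],[1,0.010,0,0.022,0],[1,0.010,0,0.023,0],[1,0.005,0,0.016,0],[1,0,0,0,0],[1,0,0,0,0],[1,0,0,0,0],[1,0,0,0,0]]]' | grep -E 'force|gap|pos'
python3 - <<'E'
from m import *
w=cam('wrist','r3')
# brass in pan region
hsv=cv2.cvtColor(w['frame'],cv2.COLOR_BGR2HSV)
for k in blobs(w,(17,100,40),(28,255,255),100,(150,0,500,260)): print(cv2.minAreaRect(k),cv2.contourArea(k))
p=cv2.imread('pics/q3.png')
E
```

```text
tool_pos: [572.1, 226.6, 299.9]
contact_force: [4.4, -0.2, 6.6]
finger_gap: 0.879
grasp_force: 69.2
tool_pos: [567.1, 261.2, 245.0]
contact_force: [-0.2, 7.7, 4.2]
finger_gap: 0.879
grasp_force: 72.7
((323.7563781738281, 81.00508117675781), (56.78022003173828, 83.50711059570312), 83.36748504638672) 3599.5
((384.2500305175781, 152.25003051757812), (51.61879348754883, 38.18376159667969), 45.0) 1554.0
((319.6000061035156, 150.8000030517578), (49.33152770996094, 38.57978057861328), 71.56504821777344) 1495.5
```

View pics/r3.png

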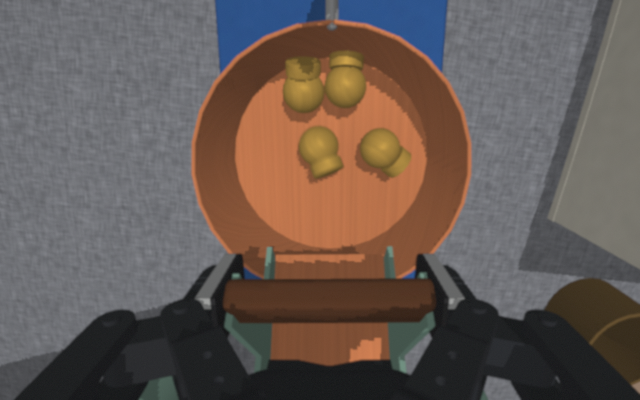

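All four knobs are in the pan, at px (303,85), (345,80), (320,150) and (385,152). I'll right this last scoop and return it.

```bash
python3 -m creep '[[[1,0,0,-0.04,0],[1,0,0,-0.07,0],[1,-0.04,0,-0.059,0],[1,-0.04,0,0,0],[1,-0.04,0,0,0],[1,0,0,0,0]]]' | grep -E 'force|pos'
python3 -m creep '[[[1,-0.030,0,-0.010,0],[1,-0.031,0,-0.010,0],[1,-0.047,0,-0.010,0],[1,-0.048,0,-0.003,0],[1,-0.048,0,0.006,0],[1,-0.047,0,0.016,0],[1,0,0,0,0],[1,0,0,-0.04,0],[1,0,0,-0.04,0],[1,0,0,0,0]]]' | grep -E 'force|pos'
python3 go.py 508 -392 345 7.5; python3 hd.py scene top
```

```text
tool_pos: [573.3, 211.5, 310.7]
contact_force: [0.0, -0.2, -2.6]
grasp_force: 71.9
tool_pos: [586.6, 113.5, 350.1]
contact_force: [-0.8, 0.0, -3.3]
grasp_force: 79.8
t 52.20 tcp [586.6 113.5 350.1] psi 7.5 tilt 0.13 j [ 9. -4. 89. -0. 95.  1.] gap 0.880 gf 79.8 F [-0.8  0.  -3.3]
yaw share 0.000 shift shares [-1.227, -0.36, 0.013]
scene [ 518.2 -189.6] 75.3 32.9 93.3
```

Run:
```python
from m import *
for n,roi in(('top',(340,130,530,260)),('scene',(90,150,330,330))):
  w=cam(n,'u_'+n)
  for vm in(70,90,110):
   for k in blobs(w,(0,60,15),(14,255,vm),40,roi):
    r=cv2.minAreaRect(k); b=onz(w,cv2.boxPoints(r),109)[:,:2]; e=sorted([b[1]-b[0],b[2]-b[1]],key=np.linalg.norm)
    print(n,vm,np.round(r[0]),b.mean(0).round(1),np.linalg.norm(e[1]).round(1),np.linalg.norm(e[0]).round(1),round(np.degrees(np.arctan2(e[1][1],e[1][0]))%180,1))
```

```text
top 110 [461. 153.] [ 657.3 -335.4] 73.5 15.8 79.9
top 110 [399. 217.] [ 518.2 -192.1] 72.8 11.7 92.6
scene 90 [232. 200.] [ 518.5 -189.5] 74.0 30.8 94.7
scene 110 [232. 200.] [ 518.3 -190. ] 74.6 32.8 93.0
```

The knock has happened: the emptied two-knob scoop now sits at about (657,-335), still on the mat. I'll set this one down at its own spot, which is clear.

```bash
python3 -m creep '[[[1,-0.06,-0.017,0,0],[1,-0.117,-0.034,0,0],[1,-0.117,-0.034,0,0],[1,-0.117,-0.035,0,0],[1,-0.117,-0.035,0,0],[1,-0.117,-0.035,0,0],[1,-0.117,-0.035,0,0],[1,-0.117,-0.035,0,0],[1,-0.117,-0.035,0,0],[1,-0.117,-0.035,0,0],[1,-0.117,-0.03,0,0],[1,0,0,0,0]]]' >/dev/null
python3 -m creep '[[[1,0,0,0,-0.07],[1,0,0,0,-0.08],[1,0,0,0,-0.08],[1,0,0,0,-0.08],[1,0,0,0,-0.08],[1,0,0,0,-0.08],[1,0,0,0,-0.08],[1,0,0,0,-0.08],[1,0,0,0,-0.08],[1,0,0,0,-0.07],[1,0,0,0,0]]]'|grep -E 'force|gap'
python3 go.py 508 -394 160 103
```

```text
contact_force: [0.6, -0.2, -1.6]
finger_gap: 0.882
grasp_force: 79.8
t 55.27 tcp [ 508.  -392.6  348. ] psi 101.1 tilt 0.03 j [ -40.    2.   83.    0.   95. -141.] gap 0.882 gf 79.8 F [ 0.6 -0.2 -1.6]
yaw share -0.016 shift shares [0.001, -0.004, 0.47]
```

```bash
python3 -m creep '[[[1,0,0,0.1,0],[1,0,0,0.12,0],[1,0,0,0.12,0],[1,0,0,0.08,0],[1,0,0,0.045,0],[1,0,0,0.01,0],[1,0,0,0.01,0],[1,0,0,0.006,0],[1,0,0,0.005,0],[1,0,0,0.003,0],[1,0,0,0,0]]]'|grep -E 'force|gap|pos'
python3 -m creep '[[[0,0,0,0,0],[0,0,0,0,0],[0,0,0,0,0],[0,0,0,0,0],[0,0,0,-0.06,0],[0,0,0,-0.12,0],[0,0,0,-0.12,0],[0,0,0,-0.12,0],[0,0,0,-0.06,0],[0,0,0,0,0]]]'|grep -E 'force|gap|pos'
python3 go.py 495 -28.5 330 103
```

```text
tool_pos: [508.3, -393.5, 150.4]
contact_force: [-0.1, 2.5, 8.8]
finger_gap: 0.882
grasp_force: 81.5
tool_pos: [508.0, -393.5, 342.7]
contact_force: [-0.1, 0.5, -0.2]
finger_gap: 1.0
grasp_force: 0.0
t 57.90 tcp [ 508.  -393.5  342.7] psi 101.1 tilt 0.19 j [ -40.    2.   84.   -0.   94. -141.] gap 1.000 gf 0.0 F [-0.1  0.5 -0.2]
yaw share -0.016 shift shares [-0.174, 0.896, 0.032]
```

```bash
python3 -m creep '[[[1,0,0,0,-0.016],[1,-0.025,0.128,0.004,0],[1,-0.025,0.128,0.004,0],[1,-0.025,0.128,0.004,0],[1,-0.025,0.128,0.005,0],[1,-0.025,0.128,0.005,0],[1,-0.025,0.128,0.005,0],[1,-0.024,0.128,0.005,0],[1,0,0,0,0],[1,0,0,0,0]]]'|grep -E 'force|pos'
python3 - <<'E'
from m import *
t=cam('top')['frame'];s=cam('scene')['frame']
cv2.imwrite('pics/f.png',np.hstack([cv2.resize(t[120:270,90:530],(440,300))[:,:],cv2.resize(s[100:340,90:500],(360,300))]))
E
python3 go.py 495 -28.5 173 103; python3 hd.py top scene
```

```text
tool_pos: [494.8, -28.5, 326.9]
contact_force: [0.5, 0.3, 0.8]
grasp_force: 0.0
t 59.25 tcp [494.9 -29.3 327.3] psi 103.0 tilt 0.05 j [  -6.  -16.  102.   -0.   94. -109.] gap -0.001 gf 0.0 F [ 0.4  0.5 -0.1]
yaw share -0.000 shift shares [-0.001, 0.002, 0.386]
top [516.3 335.1] 93.1 26.3 40.4
top [ 657.3 -335.4] 73.6 15.8 80.5
scene [ 515.2 -392.4] 74.2 30.6 101.7
scene [ 518.3 -189.6] 75.3 32.9 93.0
```

View pics/f.png

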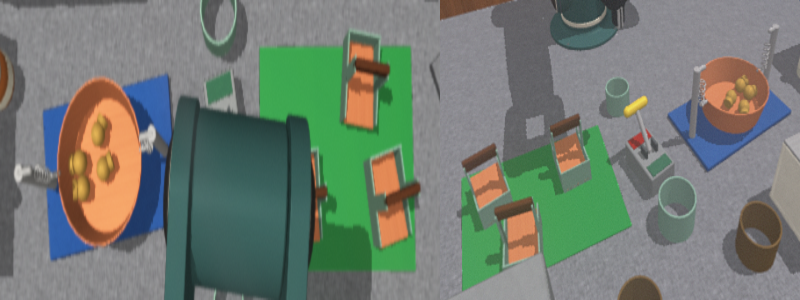

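All three scoops stand empty and upright on the mat. The four knobs lie in the pan (crop px around (90,160)), and the lever is on the red side. Switching ON now.

```bash
python3 -m creep '[[[1,0,0,0.1,0],[1,0,0,0.1,0],[1,0,0,0.1,0],[1,0,0,0.085,0],[1,-0.05,0,0,0],[1,-0.05,0,0,0],[1,-0.05,0,0,0],[1,-0.05,0,0,0],[1,-0.05,0,0,0],[1,-0.05,0,0,0],[1,-0.04,0,0,0]]]'|grep -E 'force|pos'
python3 -m creep '[[[1,0,0,-0.14,0],[1,0,0,-0.14,0],[1,0,0,-0.14,0],[1,0.14,0,0,0],[1,0.14,0,0,0],[1,0.14,0,0,0],[1,0,0,0,0],[1,0,0,0,0]]]'|grep -E 'force|pos'
python3 - <<'E'
from m import *
for n in('top','scene'):
  c=cam(n,'z_'+n)
  for k in blobs(c,(22,120,120),(32,255,255),30,(270,130,350,230) if n=='top' else (280,180,400,260)): r=cv2.minAreaRect(k);print(n,np.round(r[0]),onz(c,[r[0]],118).round())
E
python3 hd.py top scene
```

```text
tool_pos: [628.1, 1.6, 173.6]
contact_force: [-0.8, 0.1, 0.7]
grasp_force: 0.0
tool_pos: [464.0, -35.9, 342.2]
contact_force: [1.1, 0.6, -0.8]
grasp_force: 0.0
top [306. 151.] [[668.  11. 118.]]
scene [345. 213.] [[668.  11. 118.]]
top [ 656.5 -335.3] 73.6 14.5 83.0
scene [ 515.2 -392.3] 74.3 30.1 102.6
scene [ 519.  -189.5] 74.5 32.6 91.6
```

The lever is back at its ON position (668,11), the scoops are unmoved and the robot is clear of everything.

```bash
python3 -c "
from h import *
print(workorder.close_job())"
```

```text
the job is handed in; nothing more can be done
None
```

The job is handed in, with no verdict returned: the isolator was switched off, all four knobs were poured into the pan, which sank, the three empty scoops are upright on the mat (one was knocked aside but stayed on it), and the isolator is back ON.

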